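Set the incubator dial and hold the run tag in its reader

ROBOT

A 6-joint arm with a two-finger parallel gripper is mounted at the origin on the work surface. World frame = base frame: x ahead of the robot, y to its left, z up, the work surface at z = 0. Lengths are in m, angles in rad, forces in N, time in s.
With the tool pointing down it reaches from about 0.35 to 0.775 m from the base axis. Payload 5.5 kg.
Tool frame: the origin (TCP) lies at the very end of the fingers, on their centre line; the grasp point (between the pads) lies 19 mm behind it; x points along the fingers, y is the direction in which the jaws open and shut, and the axes are right-handed (so a half turn about x gives the same grasp; the last joint's range is limited). The gripper opens to 85 mm and grips with 20 to 120 N. Pads are 22 mm wide; open, the fingers measure 114 mm over their backs; the gripper's body (76 mm by 85 mm) begins 54 mm behind the grasp point. The pads swing forward as they close: fully open they stand 13 mm farther back than shut.
Start: joints at [1.112, 0.313, 0.046, 1.304, 0, 1.431], TCP at [0.18, 0.546, 0.231] pointing down, gripper open.
Joint ranges: [-2.76, 2.76], [-0.86, 1.69], [-1.03, 1.26], [-2.2, 2.34], [-1.47, 1.5], [-3.14, 3.14]. Speed limits (rad/s): [2.57, 2.57, 3.14, 3.14, 3.14, 3.14].

INTERFACE

Orientations are given as a unit quaternion [w, x, y, z].
In Python, from workcell import readout, cams, env, finder gives the robot as it stands.
- The arm moves only by the tool drive_tool, never from a script. Its argument "moves" is a list that holds one entry, the list of rows, each a list of 7 numbers: the shift along the tool's x, y, z in m, then the turn, a rotation vector about the tool's x, y, z in rad, then the closure in counts, from 0 (fully open) to 255 (shut). A call has exactly 5 rows; each row is the pose to reach, as a shift and turn from the pose measured when the call began, along the tool's axes at that moment; what a row does not reach only later rows make up. A row lasts 1/8 s, in which the tool goes at most 62.5 mm and 10.7 degrees, less where a joint would pass 70% of its speed; a pose out of reach is approached as far as the arm can. A call with a gripper value outside its range is refused whole. The fingers move at their own pace and stop on an object; "squeeze" is the grip in N (left out, the last holds). Time passes only in rows, so rows that repeat a pose let the fingers close, or fill a call up. It gives the time, the measured TCP pose, the force and the opening at its end, in the units of the state.
- readout.get_state(): the state, without advancing time (a new reading comes with each control period).
- cams.read_camera(name): name is "scene" or "side" or "wrist"; returns the picture (400x640x3 uint8, blue, green, red); there is no depth.
- cams.camera_params(name): a dict with "mtx" (3x3 intrinsics, pixels), "dist" ([k1, k2, p1, p2, k3] as OpenCV has them; the pictures are not rectified), "R" (3x3) and "t" (3): a world point X has camera coordinates R X + t; the wrist camera has in their place "mount" (4x4, takes a point from camera to tool coordinates, whose origin is the TCP and whose axes are the tool frame's). Camera axes: x right, y down, z forward; pixel columns grow to the right and rows downward; lengths in m; the calibration is good to about 2 mm. A picture is of the moment at which its call begins: read the wrist's pose just before it. camera_params takes no time and is no camera call.
- env.hand_in(): hands the job in, once; it reports no verdict.
Trained networks look in the newest picture that a camera, given by its name, has taken for a name from the list of things; names that differ only in an ending like _2 or _b are one class to them, and where a whole thing is asked for, a point or a joint stands for the part that bears it (a point fixed in the world has none). Each returns a list of dicts, best first, with "conf" (0 to 1); they miss things now and then, are a little off and sometimes report something else, mostly with a low value. They report only what shows in the picture. A call takes as long as a camera call. They do not tell look-alikes from the thing itself.
- finder.regions_of(camera, name): "pixels" (400x640 bool, what is visible of it) and "point" ([column, row] in pixels, amid what is visible of it).
The state is a dict: "clock": time; "joint_pos": joint angles; "qvel": joint speeds; "tau": joint torques, N m; "tcp_pos": TCP position; "orientation": TCP orientation; "wrist_force": force on the tool from outside, world axes, zero at the start; "ft_torque": the same for the moment, N m; "finger_gap": finger opening in m.
Only numpy, scipy, OpenCV 4.12 (cv2) and the standard library are available. Lean on these libraries where they do the work, as an engineer would, in place of code of your own. Each camera call takes 0.05 s, during which the arm holds its last target.

TASK

Start the run on the white block incubator: first turn its black dial clockwise until the white pointer lines up with the red mark on the ring. Then take the green run tag from the grey rack, push it down behind the aluminium lip on the incubator's front edge until you feel the orange spring pad bottom out, and finish while still holding the tag pressed fully home, without letting go. Leave the yellow and blue tags in the rack and everything else on the bench as it is.

Things in the scene. Friction and masses are not known exactly. Their poses are not given: they have to be found in the camera images.
- dial (a joint): Angle of the black dial on top of the incubator, rad: 0 to 2.5 between hard stops, growing as it is turned clockwise seen from above. About 0.04 N m friction keeps it where it is left.
- dial_grip (a point): On the axis of the black dial, at gripping height, 87 mm above the bench. The dial is a disc of radius 26 mm (top 64 mm above the bench) carrying a bar grip 48 mm long, 14 mm thick, 30 mm tall (top 94 mm above the bench). Axes turn with the dial: the bar lies along x, the white pointer line runs from the axis to the bar's -x end; z is up.
- dial_mark (a point): Centre of the red mark on the flat aluminium ring round the dial, 38 mm from the dial's axis. The ring stays put, but is set differently each time. Own -x points from the dial's axis through the mark (20 x 8 mm): the dial is set when its x axis has the same direction as this one's. The mark lies 0.5 to 1.45 rad clockwise of where the dial starts.
- console: The white block incubator, fixed; origin under it, x to its back, y along its front, z up. Its body spans x -70 to 100 mm, y -130 to 130 mm, and is 50 mm high. The tag slot is on its front edge (towards the robot) at x -75, y -65 mm; a metal block of tube lids, 80 mm high, starts 90 mm behind the slot; the dial is at x -10, y 72 mm.
- tag_slot (a point): Centre of the mouth of the tag slot, 46 mm above the bench, level with the top of the lip. Axes are the incubator's: x from its front to its back, y along the lip, z up. The slot is 10 mm wide along x, between the aluminium lip (front) and the incubator's body, with sloping lead-ins that widen its mouth to about 20 mm, and 64 mm long along y between end cheeks.
- reader_pad (a joint): Travel of the orange spring pad (8 x 40 mm) at the bottom of the tag slot, m: 0 at rest (its top 24 mm above the bench, 22 mm below the slot's mouth), 0.008 when fully pressed down on its stop. It starts to yield at 3 N, reaches its stop at about 8 N and springs back up when the tag is let go.
- tag_center (a point): Centre, half-way up, of the green run tag (a label holder): a loose upright plate of about 40 g, 50 mm wide (own y), 80 mm tall (own z, up). Lower 58 mm: white plate 6 mm thick (own x). Top 22 mm: green grip 12 mm thick, to be taken across its thickness. Either face may go to the front. Pressed home, its centre is 10 mm above the slot mouth point.
- tag_rack: Fixed grey rack, 50 mm deep (own x), 220 mm wide (own y), 30 mm high, origin at the centre of its underside. Three slots in a row at y = -70, 0 and +70 mm, 10 mm wide and 24 mm deep, each holding one tag upright with its width along the rack's y.
- green_tag: The same green tag; origin at the centre of its underside (foot). It stands in any one of the rack's three places with its foot 6 mm above the bench. Pressed home, the foot is 30 mm below the slot's mouth.
- yellow_tag: Bystander: a tag of the same make with a yellow grip, in another place of the rack; origin at the centre of its foot.
- blue_tag: Bystander: a tag of the same make with a blue grip, in another place of the rack; origin at the centre of its foot.
- reagent: Bystander: amber bottle, 60 mm across, 110 mm high, origin under its centre.
- beaker: Bystander: clear beaker, 70 mm across, 85 mm high, origin under its centre.
- buffer_jar: Bystander: white jar, 56 mm across, 70 mm high, origin under its centre.
- tip_box: Bystander: blue box with a clear lid, 87 x 122 x 62 mm, origin under its centre.
Mind the look-alikes: they are no part of the job. Of the things that look like the green_tag, the smallest one is meant.

How it is judged:
On the way, in this order (a step that is already met when the one before it is completed fails the run):
1. the dial's white pointer is turned to the red mark (angle between the x axis of dial_grip and the x axis of dial_mark, either way round below 0.14 rad), for 0.3 s.
2. the green tag is behind the lip and held pressed home on the spring pad (value of joint reader_pad above 0.006 m and z of tag_center in the frame of tag_slot between 0 and 0.015 m and x of tag_center in the frame of tag_slot between -0.008 and 0.008 m and y of tag_center in the frame of tag_slot between -0.012 and 0.012 m and angle between tag_center's own z axis and vertical below 0.2 rad and contact force between the fingers and green_tag above 1 N), for 0.5 s.
At the end, for the whole second after the job is handed in: The dial points at the red mark within 0.14 rad; the green tag stands upright (within 0.2 rad) behind the lip, the spring pad pressed down more than 6 of its 8 mm, and the fingers still hold the tag there with more than 1 N (all of step 2 and angle between the x axis of dial_grip and the x axis of dial_mark, either way round below 0.14 rad); the arm keeps its last pose, push and grip.
It fails at once if the yellow or blue tag is moved more than 20 mm (distance of any of yellow_tag, blue_tag from where it was at the start of the episode above 0.02 m).
It fails at once if another thing on the bench is moved more than 30 mm (distance of any of reagent, beaker, buffer_jar, tip_box from where it was at the start of the episode above 0.03 m).
It also fails if it takes over 58 s, if anything falls off the work surface, if the arm or the gripper's body presses on something with over 40 N, if the wrist force passes 120 N, or if a joint passes its speed limit or range.

## Working session

There is one attempt and no reset: what is moved stays moved. The work goes in short steps, Python scripts to look and compute and a tool call to move; the robot and the scene stay as the last step left them, time stands still between calls to the robot, and variables do not carry over. Pictures are saved under pics/ and viewed, and the job is handed in when it is done.

Besides the shell and the picture viewer there is one more tool, called after "Request:" as name([rows], argument=value, ...), one row to a line, values as JSON. drive_tool: Moves the arm, as the interface text tells. Its arguments: {"type":"object","properties":{"moves":{"type":"array"},"squeeze":{"type":"number"}},"required":["moves"]}

```bash
ls; mkdir -p pics; python3 - <<'E'
from workcell import readout, cams
import cv2,json
s=readout.get_state();print(s)
for c in ["scene","side","wrist"]:
    im=cams.read_camera(c);cv2.imwrite(f"pics/{c}0.png",im)
    print(c,cams.camera_params(c))
E
```

```text
pics
{'clock': 0.0, 'joint_pos': array([1.11238690e+00, 3.13967785e-01, 4.49372407e-02, 1.30359196e+00,
       3.68625787e-05, 1.43115393e+00]), 'qvel': array([ 8.16532156e-04,  2.68406733e-04, -5.64965674e-04, -8.40903221e-04,
        1.50354434e-05,  6.13442746e-04]), 'tau': array([ 9.90658555e-04, -4.80626106e+01,  2.98534477e+01,  1.92982354e-02,
        6.82979339e-05, -4.87225833e-06]), 'tcp_pos': array([0.17998912, 0.54554913, 0.23041036]), 'orientation': array([ 0.69794147,  0.11161141,  0.69834679, -0.11283773]), 'wrist_force': array([ 0.45157616, -0.84225036, -0.86321617]), 'ft_torque': array([ 0.00346209, -0.02258073,  0.00115924]), 'finger_gap': 0.08539255676158156}
scene {'mtx': array([[391.6699629 ,   0.        , 319.66847457],
       [  0.        , 391.6699629 , 196.8376648 ],
       [  0.        ,   0.        ,   1.        ]]), 'dist': array([-0.00807303,  0.        ,  0.        ,  0.        ,  0.        ]), 'R': array([[ 0.69487305,  0.71903078,  0.01209054],
       [ 0.40277608, -0.37520554, -0.8348606 ],
       [-0.59575403,  0.58499192, -0.55032862]]), 't': array(
[... 389 characters left out ...]
5],
       [ 0.02914024, -0.84145074, -0.53954749]]), 't': array([0.52725152, 0.05604395, 1.07523795])}
wrist {'mtx': array([[282.82204212,   0.        , 321.98566461],
       [  0.        , 282.82204212, 201.17147666],
       [  0.        ,   0.        ,   1.        ]]), 'dist': array([0.01707726, 0.        , 0.        , 0.        , 0.        ]), 'mount': array([[ 4.92424323e-04, -2.72411214e-01,  9.62180798e-01,
        -1.43587307e-01],
       [ 9.99999512e-01, -6.89886656e-04, -7.07098859e-04,
        -6.66431202e-04],
       [ 8.56417352e-04,  9.62180677e-01,  2.72410741e-01,
        -6.97535605e-02],
       [ 0.00000000e+00,  0.00000000e+00,  0.00000000e+00,
         1.00000000e+00]])}
```

View pics/scene0.png

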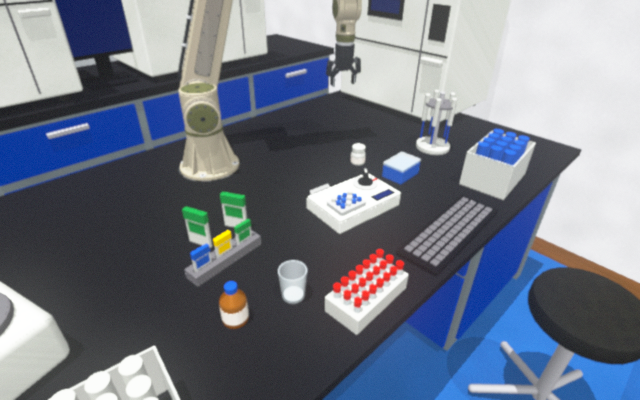

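View pics/side0.png

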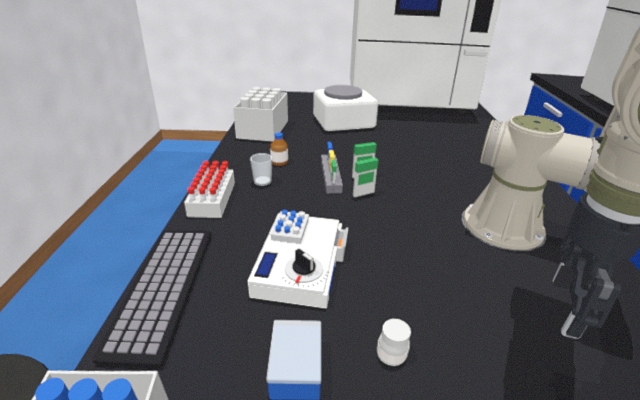

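View pics/wrist0.png

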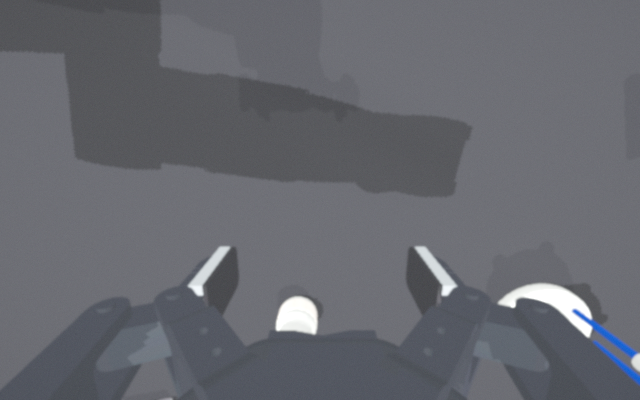

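Scene shows three green candidates: big ones standing free at (196,225) and (233,210), small one in the rack at (243,231). The rack also holds blue (200,256) and yellow (222,243). The dial is at (366,180). I'll make enlarged crops to confirm.

```bash
python3 - <<'E'
import cv2
a=cv2.imread("pics/scene0.png");b=cv2.imread("pics/side0.png")
cv2.imwrite("pics/sc_rack.png",cv2.resize(a[180:290,170:280],(770,600)[:1]*0 or (600,600),interpolation=cv2.INTER_CUBIC))
cv2.imwrite("pics/sc_con.png",cv2.resize(a[135:235,300:420],(720,600),interpolation=cv2.INTER_CUBIC))
cv2.imwrite("pics/si_rack.png",cv2.resize(b[130:205,310:400],(720,600),interpolation=cv2.INTER_CUBIC))
cv2.imwrite("pics/si_con.png",cv2.resize(b[205:310,240:360],(686,600),interpolation=cv2.INTER_CUBIC))
E
```

```text
(no output)
```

View pics/sc_rack.png

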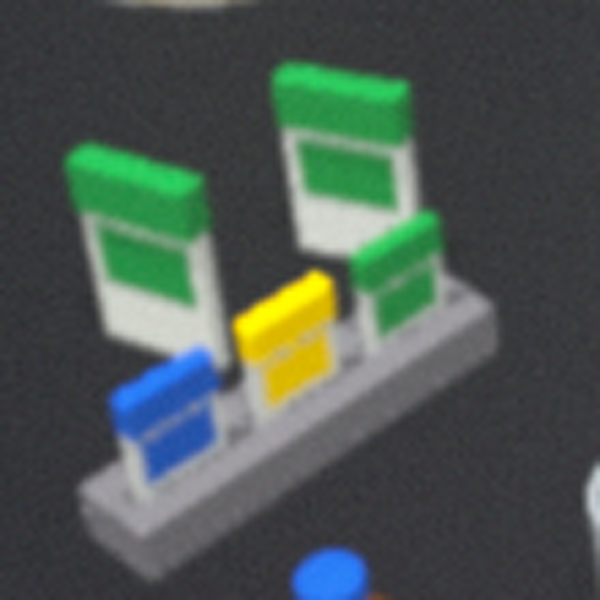

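View pics/sc_con.png

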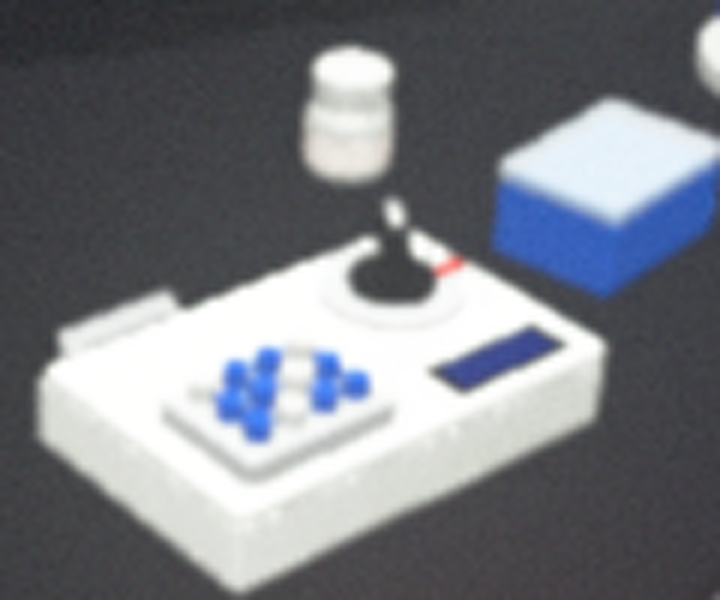

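View pics/si_rack.png

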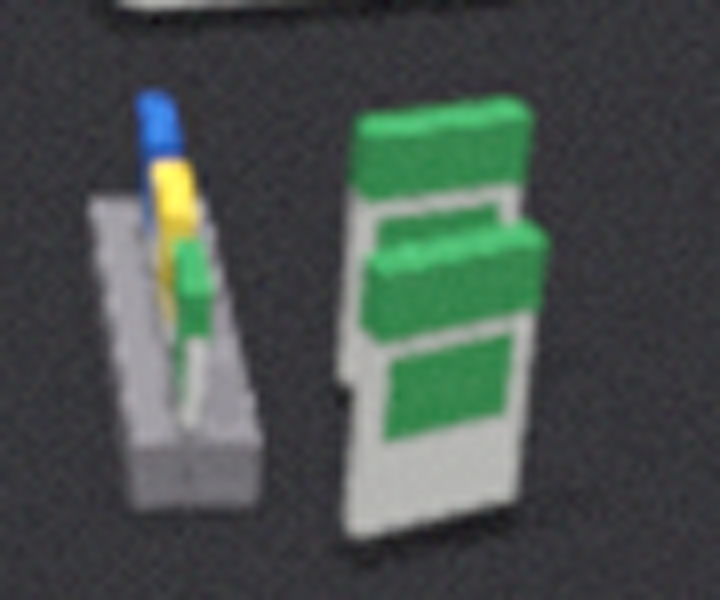

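View pics/si_con.png

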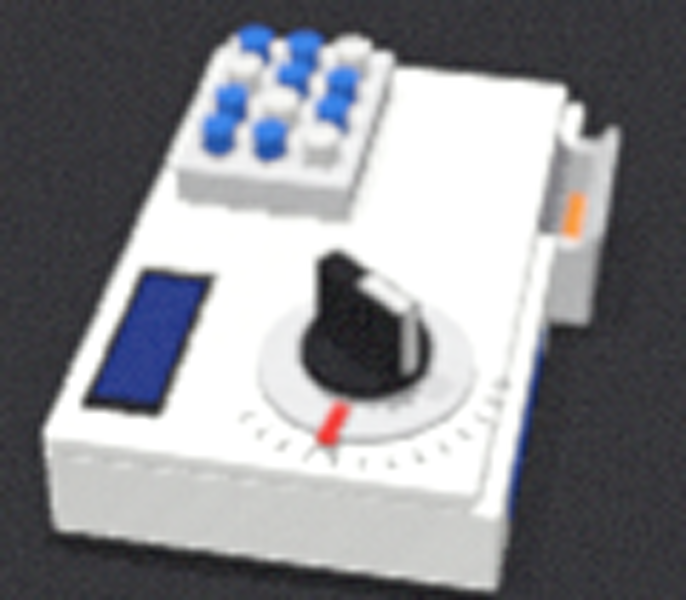

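The small tag in the rack at (243,231) fits: it is clearly the smallest green one and the only green one in a rack slot. The two free-standing ones at (196,225) and (233,210) are larger decoys. Next I fit the console and rack poses from the corners in both fixed views.

```bash
cat > h.py <<'E'
import numpy as np, cv2
from scipy.optimize import least_squares
from scipy.spatial.transform import Rotation as Ro
from workcell import cams, readout
def P(c):
    return cams.camera_params(c)
def proj(p,X,R=None,t=None):
    R=p["R"] if R is None else R; t=p["t"] if t is None else t
    return cv2.projectPoints(np.array(X,float).reshape(-1,3),cv2.Rodrigues(np.array(R))[0],np.array(t,float),p["mtx"],p["dist"])[0].reshape(-1,2)
def wristRt(p,pos,q):
    T=np.eye(4);T[:3,:3]=Ro.from_quat([q[1],q[2],q[3],q[0]]).as_matrix();T[:3,3]=pos
    C=np.linalg.inv(T@p["mount"]);return C[:3,:3],C[:3,3]
def tri(obs):  # list of (params,R,t,px)
    A=[]
    for p,R,t,px in obs:
        u=cv2.undistortPoints(np.array([[px]],float),p["mtx"],p["dist"]).ravel()
        M=np.c_[R,t]
        A+= [u[0]*M[2]-M[0],u[1]*M[2]-M[1]]
    v=np.linalg.svd(np.array(A))[2][-1];return v[:3]/v[3]
def onz(p,R,t,px,z):
    u=cv2.undistortPoints(np.array([[px]],float),p["mtx"],p["dist"]).ravel()
    d=R.T@np.array([u[0],u[1],1]);c=-R.T@t
    return c+d*(z-c[2])/d[2]
def tf(v,L):
    c,s=np.cos(v[2]),np.sin(v[2]);L=np.array(L,float)
    return np.c_[v[0]+c*L[:,0]-s*L[:,1],v[1]+s*L[:,0]+c*L[:,1],L[:,2]]
E
python3 - <<'E'
from h import *
sc,si=P("scene"),P("side")
def fit(scL,scP,siL,siP,x0):
    f=lambda v:np.r_[(proj(sc,tf(v,scL))-scP).ravel(),(proj(si,tf(v,siL))-siP).ravel()]
    r=least_squares(f,x0,loss="soft_l1");print(np.round(r.x,4),np.round(f(r.x).reshape(-1,2),1).tolist());return r.x
# console
scL=[(-.07,-.13,.05),(.1,-.13,.05),(.1,.13,.05),(-.07,.13,.05),(.1,-.13,0),(.1,.13,0),(-.07,-.13,0)]
scP=np.array([(308.3,196.7),(340,218.3),(400.8,192.5),(368,174),(340,233.3),(400,204.2),(306.7,208.3)])
siL=[(-.07,-.13,.05),(-.07,.13,.05),(.1,.13,.05),(.1,.13,0),(-.07,.13,0)]
siP=np.array([(338.9,220.4),(327,294.3),(247.9,281.1),(249.6,297.75),(325.75,308.25)])
v=fit(scL,scP,siL,siP,[.55,.1,0.])
print("slot",tf(v,[(-.075,-.065,.046)]),"dial",tf(v,[(-.01,.072,.094)]))
d=tri([(sc,sc["R"],sc["t"],(365.5,173)),(si,si["R"],si["t"],(305.1,254))]);print("dial tri",d)
g=tri([(sc,sc["R"],sc["t"],(242.8,223.4)),(si,si["R"],si["t"],(333.7,162.8))]);print("green top tri",g)
rL=[(-.025,-.11,.03),(.025,-.11,.03),(.025,.11,.03),(.025,-.11,0),(.025,.11,0)]
rP=np.array([(184.7,270.75),(198.4,279),(260.75,236.8),(198.4,286.3),(260.75,244.2)])
sL=[(.025,-.11,.03),(.025,.11,.03),(-.025,.11,.03),(.025,.11,0),(-.025,.11,0)]
sP=np.array([(321.25,155),(326.25,185.6),(342.75,185),(326.25,193.5),(342.5,193.1)])
r=fit(rL,rP,sL,sP,[g[0],g[1]-.07,0.])
print("green",tf(r,[(0,.07,.086)]))
for n,c,a in (("red",sc,(300+450/6,135+265/6)),("redside",si,(240+332/5.714,205+425/5.714))):
    print(n,onz(c,c["R"],c["t"],a,.052)-np.r_[tf(v,[(-.01,.072,.05)])[0]])
print("jar",onz(si,si["R"],si["t"],(395,325),.07),"tip",onz(si,si["R"],si["t"],(297,345),.062))
E
```

```text
[ 0.5499  0.2035 -0.113 ] [[-1.5, -1.7], [0.8, 2.1], [0.6, -0.5], [-2.2, -2.7], [0.1, 0.5], [-0.5, 0.4], [0.1, -0.6], [2.1, -0.4], [-0.1, -2.4], [-1.4, 0.1], [-1.1, 0.3], [0.4, 0.6]]
slot [[0.4680023  0.14737688 0.046     ]] dial [[0.54803222 0.276176   0.094     ]]
dial tri [0.54524509 0.27368568 0.09080775]
green top tri [ 0.48960384 -0.17819645  0.08458734]
[ 0.4981 -0.2481  0.1308] [[0.2, -1.3], [-1.4, -0.6], [-0.1, -1.6], [0.5, 0.6], [0.6, -0.9], [-1.0, -0.7], [0.3, -1.0], [-0.2, -0.8], [0.0, -0.6], [-0.5, -0.6]]
green [[ 0.48899544 -0.178715    0.086     ]]
red [0.00628527 0.04278162 0.002     ]
redside [0.0084635  0.03406195 0.002     ]
jar [0.37025932 0.43508211 0.07      ] tip [0.54292877 0.48192322 0.062     ]
```

```bash
cat >> h.py <<'E'
def pose():
    s=readout.get_state();q=s["orientation"];return s["tcp_pos"],Ro.from_quat([q[1],q[2],q[3],q[0]]),s
def goal(pos,yaw):
    """tool x down, tool y at world angle yaw; returns shift, rotvec in tool axes"""
    p,R,s=pose()
    x=np.array([0,0,-1.]);y=np.array([np.cos(yaw),np.sin(yaw),0]);G=Ro.from_matrix(np.c_[x,y,np.cross(x,y)])
    d=R.inv().apply(np.array(pos)-p);r=(R.inv()*G).as_rotvec()
    print("shift",np.round(d,4),"rot",np.round(r,4),"| now pos",np.round(p,4),"yaw",round(float(np.arctan2(*R.as_matrix()[[1,0],1])),3),"q6",round(s["joint_pos"][5],3),"clk",round(s["clock"],2),"F",np.round(s["wrist_force"],1),"gap",round(s["finger_gap"],4))
    return d,r
E
python3 - <<'E'
from h import *
si=P("side")
a=onz(si,si["R"],si["t"],(311.75,257.5),.094);b=onz(si,si["R"],si["t"],(297.75,249.6),.094)
print(a,b,np.arctan2(*(a-b)[[1,0]]))
p,R,s=pose();print(R.as_matrix().round(3))
goal((.546,.275,.22),np.arctan2(*R.as_matrix()[[1,0],1]))
E
```

```text
[0.52955436 0.28707776 0.094     ] [0.56105013 0.26332409 0.094     ] 2.4954179513566896
[[-0.001  0.313  0.95 ]
 [-0.001  0.95  -0.313]
 [-1.    -0.001 -0.   ]]
shift [ 0.0107 -0.1424  0.4324] rot [-0.     -0.0002  0.0014] | now pos [0.18   0.5457 0.2306] yaw 1.252 q6 1.431 clk 0.15 F [ 0.8  0.4 -0.6] gap 0.0854
```

Request:
drive_tool([
  [[0.01,-0.14,0.43,0,0,0,0],[0.01,-0.14,0.43,0,0,0,0],[0.01,-0.14,0.43,0,0,0,0],[0.01,-0.14,0.43,0,0,0,0],[0.01,-0.14,0.43,0,0,0,0]],
], squeeze=40)

```text
clock: 0.78
tcp_pos: [0.4331, 0.3595, 0.2238]
orientation: [0.698, 0.112, 0.698, -0.113]
wrist_force: [0.9, 0.5, -0.9]
finger_gap: 0.0855
```

```bash
python3 - <<'E'
from h import *
goal((.546,.275,.22),.925)
E
```

```text
shift [ 0.0038 -0.0449  0.1336] rot [ 3.271e-01 -1.000e-04  1.400e-03] | now pos [0.4331 0.3595 0.2238] yaw 1.252 q6 0.869 clk 0.78 F [ 0.9  0.5 -0.9] gap 0.0855
```

Request:
drive_tool([
  [[0.0,-0.02,0.06,0.15,0,0,0],[0.004,-0.045,0.134,0.327,0,0,0],[0.004,-0.045,0.134,0.327,0,0,0],[0.004,-0.045,0.134,0.327,0,0,0],[0.004,-0.045,0.134,0.327,0,0,0]],
])

```text
clock: 1.4
tcp_pos: [0.5449, 0.2757, 0.2198]
orientation: [0.67, 0.223, 0.671, -0.224]
wrist_force: [-0.8, -0.3, 0.1]
finger_gap: 0.0853
```

```bash
python3 - <<'E'
from h import *
goal((.546,.275,.22),.925)
p,R,s=pose();np.savez("w1.npz",p=p,q=s["orientation"])
im=cams.read_camera("wrist");cv2.imwrite("pics/w1.png",im)
w=P("wrist");Rr,t=wristRt(w,p,s["orientation"])
print(proj(w,[(.546,.275,.094)],Rr,t))
E
```

```text
shift [-0.0002  0.      0.0013] rot [ 0.0023 -0.0008  0.0019] | now pos [0.5449 0.2757 0.2198] yaw 0.927 q6 0.981 clk 1.4 F [-0.8 -0.3  0.1] gap 0.0853
[[323.32499878 195.88958765]]
```

View pics/w1.png

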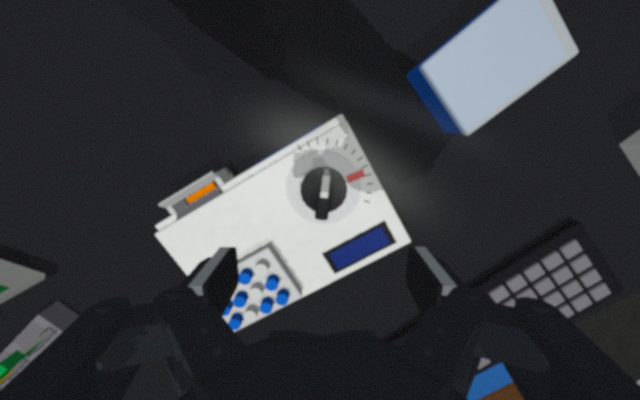

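Wrist view: dial bar centre around (324,195), pointer pointing up-image, red mark at (357,176), and the slot with the orange pad at (203,190). I'll enlarge both.

```bash
python3 - <<'E'
import cv2
a=cv2.imread("pics/w1.png");a=cv2.convertScaleAbs(a,alpha=1.3,beta=20)
cv2.imwrite("pics/w1d.png",cv2.resize(a[145:245,275:385],(660,600),interpolation=cv2.INTER_CUBIC))
cv2.imwrite("pics/w1s.png",cv2.resize(a[150:250,145:255],(660,600),interpolation=cv2.INTER_CUBIC))
E
```

```text
(no output)
```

View pics/w1d.png

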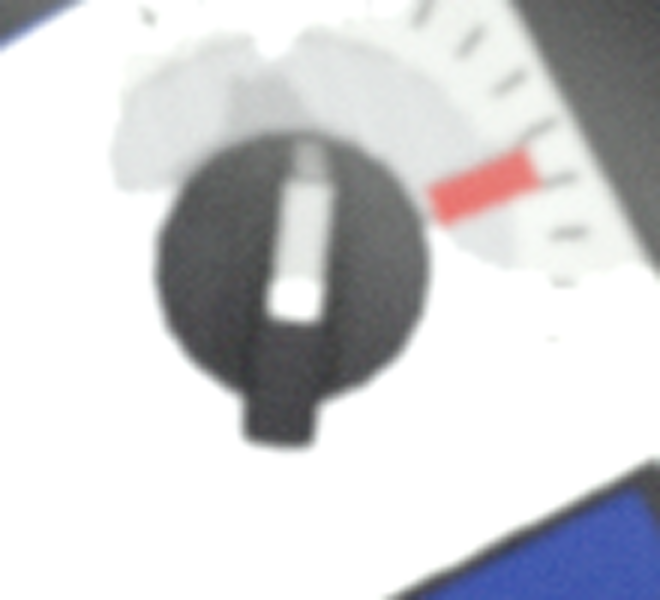

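View pics/w1s.png

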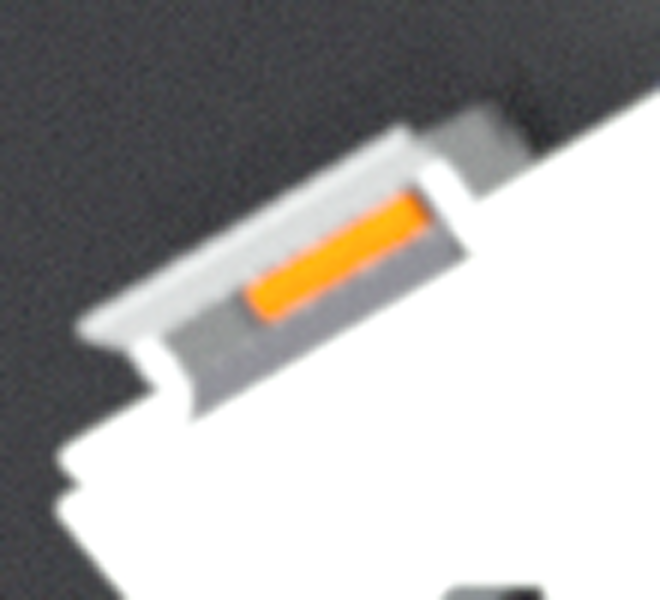

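```bash
python3 - <<'E'
from h import *
d=np.load("w1.npz");w=P("wrist");R,t=wristRt(w,d["p"],d["q"])
c=lambda x,y:(275+x/6,145+y/6)
e1=onz(w,R,t,c(308,183),.094);e2=onz(w,R,t,c(280,443),.094)
print("bar",(e1+e2)/2,np.linalg.norm(e1-e2),np.arctan2(*(e1-e2)[[1,0]]))
D=onz(w,R,t,c(293,268),.064);M=onz(w,R,t,c(485,187),.052)
print("disc",D,"mark",M,np.linalg.norm((M-D)[:2]),"ang",np.arctan2(*(M-D)[[1,0]]))
C=(e1+e2)/2;print("ang from bar",np.arctan2(*(M-C)[[1,0]]))
m1=onz(w,R,t,c(435,207),.052);m2=onz(w,R,t,c(535,167),.052);print("mark axis",np.arctan2(*(m2-m1)[[1,0]]),np.linalg.norm(m2-m1))
s=lambda x,y:(145+x/6,150+y/6)
a=onz(w,R,t,s(258,307),.024);b=onz(w,R,t,s(421,208),.024)
print("pad",(a+b)/2,np.linalg.norm(a-b),"yaw of y",np.arctan2(*(b-a)[[1,0]])-np.pi/2)
a=onz(w,R,t,s(165,370),.046);b=onz(w,R,t,s(447,200),.046)
print("cheeks",(a+b)/2,np.linalg.norm(a-b),np.arctan2(*(b-a)[[1,0]])-np.pi/2)
# joint height check: tri dial top w/ side and scene
sc,si=P("scene"),P("side")
print(tri([(w,R,t,c(294,313)),(sc,sc["R"],sc["t"],(365.5,173)),(si,si["R"],si["t"],(305.1,254))]))
# console fit edges
a=onz(w,R,t,s(195,415),.05);b=onz(w,R,t,s(465,260),.05);print("front edge",a,b,np.arctan2(*(b-a)[[1,0]])-np.pi/2)
a=onz(w,R,t,(156,234),.05);b=onz(w,R,t,(341,115),.05);print("front corners",a,b,np.arctan2(*(b-a)[[1,0]])-np.pi/2)
a=onz(w,R,t,(411,242),.05);print("back corner",a,np.linalg.norm(a-b))
goal((.546,.275,.22),.925)
E
```

```text
bar [0.54779404 0.27442539 0.094     ] 0.04446960612549287 2.3955059847067135
disc [0.54706914 0.27496756 0.064     ] mark [0.55843587 0.31110916 0.052     ] 0.03788691329882389 ang 1.2660854581639955
ang from bar 1.2884499845703998
mark axis 1.3166826251867039 0.019822061298850634
pad [0.46755322 0.14599534 0.024     ] 0.04152315298214507 yaw of y -0.1132559838837015
cheeks [0.46905962 0.14784539 0.046     ] 0.06753190715638396 -0.1156465329942784
[0.54626232 0.27384467 0.09121028]
front edge [0.4755208  0.11491724 0.05      ] [0.48382883 0.17790466 0.05      ] -0.13114286521628182
front corners [0.47367304 0.08151088 0.05      ] [0.49569468 0.33618453 0.05      ] -0.0862554871486676
back corner [0.66394235 0.31787581 0.05      ] 0.1692409155396487
shift [-0.     -0.0001  0.0015] rot [ 0.0028 -0.0005  0.0016] | now pos [0.5448 0.276  0.22  ] yaw 0.928 q6 0.981 clk 1.45 F [-0.4  0.8 -0.6] gap 0.0851
```

```bash
python3 - <<'E'
from h import *
goal((.547,.2747,.071),.825)
E
```

```text
shift [0.149  0.0005 0.0026] rot [ 0.1028 -0.0004  0.0017] | now pos [0.5448 0.276  0.22  ] yaw 0.928 q6 0.981 clk 1.45 F [-0.4  0.8 -0.6] gap 0.0851
```

Request:
drive_tool([
  [[0.05,0.0005,0.0026,0.103,0,0.0017,0],[0.1,0.0005,0.0026,0.103,0,0.0017,0],[0.14,0.0005,0.0026,0.103,0,0.0017,0],[0.149,0.0005,0.0026,0.103,0,0.0017,0],[0.149,0.0005,0.0026,0.103,0,0.0017,0]],
])

```text
clock: 2.08
tcp_pos: [0.5465, 0.2756, 0.0717]
orientation: [0.659, 0.257, 0.659, -0.257]
wrist_force: [0.3, 0.8, -0.6]
finger_gap: 0.0853
```

```bash
python3 - <<'E'
from h import *
goal((.547,.2747,.070),.825)
im=cams.read_camera("wrist");cv2.imwrite("pics/w2.png",im)
E
```

```text
shift [ 0.0017 -0.0004  0.001 ] rot [ 0.0016 -0.0004 -0.0001] | now pos [0.5465 0.2756 0.0717] yaw 0.827 q6 1.08 clk 2.08 F [ 0.3  0.8 -0.6] gap 0.0853
```

View pics/w2.png

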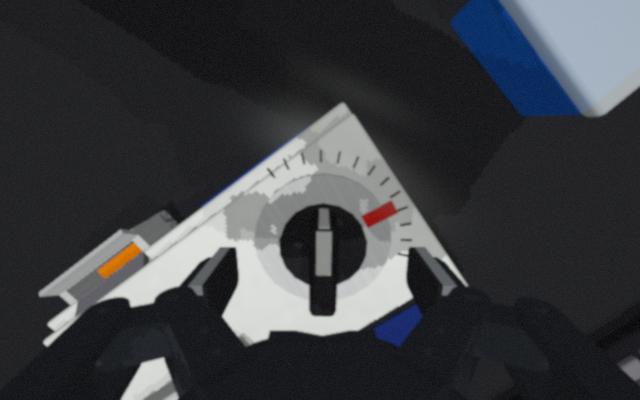

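The bar sits centred between the pads at (323,270) and is aligned with them. Closing on it.

Request:
drive_tool([
  [[0.001,0,0.001,0,0,0,255],[0.001,0,0.001,0,0,0,255],[0.001,0,0.001,0,0,0,255],[0.001,0,0.001,0,0,0,255],[0.001,0,0.001,0,0,0,255]],
], squeeze=40)

```text
clock: 2.75
tcp_pos: [0.5482, 0.2748, 0.0722]
orientation: [0.659, 0.258, 0.658, -0.257]
wrist_force: [-1.7, -0.8, 4.4]
finger_gap: 0.0133
```

```bash
python3 - <<'E'
from h import *
goal((.547,.2747,.070),.825-1.1)
E
```

```text
shift [ 0.0022 -0.0009 -0.0009] rot [ 1.101e+00 -1.000e-04 -2.100e-03] | now pos [0.5482 0.2748 0.0722] yaw 0.826 q6 1.079 clk 2.75 F [-1.7 -0.8  4.4] gap 0.0133
```

Request:
drive_tool([
  [[0,0,0,0.16,0,0,255],[0,0,0,0.32,0,0,255],[0,0,0,0.48,0,0,255],[0,0,0,0.64,0,0,255],[0,0,0,0.8,0,0,255]],
])

```text
clock: 3.38
tcp_pos: [0.5484, 0.2748, 0.0722]
orientation: [0.505, 0.496, 0.505, -0.494]
wrist_force: [-0.1, -0.0, 1.1]
finger_gap: 0.0132
```

```bash
python3 - <<'E'
from h import *
goal((.5475,.2747,.072),.825-1.1)
im=cams.read_camera("wrist");cv2.imwrite("pics/w3.png",im)
E
```

```text
shift [ 0.0002 -0.0009  0.0001] rot [ 0.2957 -0.001  -0.002 ] | now pos [0.5484 0.2748 0.0722] yaw 0.021 q6 1.884 clk 3.38 F [-0.1 -0.   1.1] gap 0.0132
```

View pics/w3.png

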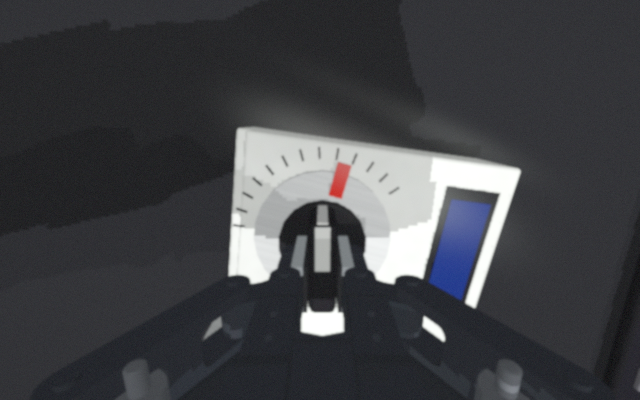

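The dial turned with the grip. The mark centre is at (340,180), the disc centre about (322,243). Computing the remaining angle.

```bash
python3 - <<'E'
from h import *
p,Rr,s=pose();w=P("wrist");R,t=wristRt(w,p,s["orientation"])
im=cv2.imread("pics/w3.png").astype(int)
m=(im[:,:,2]>150)&(im[:,:,1]<70)&(im[:,:,0]<80)
ys,xs=np.nonzero(m);print(len(xs),xs.mean(),ys.mean())
M=onz(w,R,t,(xs.mean(),ys.mean()),.052)
for C in ((.5475,.2747),(.5484,.2748)):
    print(M,np.linalg.norm(M[:2]-C),np.arctan2(*(M[:2]-C)[[1,0]]))
k=np.argsort(ys);a=onz(w,R,t,(xs[ys>ys.mean()+8].mean(),ys[ys>ys.mean()+8].mean()),.052);b=onz(w,R,t,(xs[ys<ys.mean()-8].mean(),ys[ys<ys.mean()-8].mean()),.052);print("axis",np.arctan2(*(b-a)[[1,0]]))
e1=onz(w,R,t,(322.5,227),.094);e2=onz(w,R,t,(322.5,271),.094);print("pointer",np.arctan2(*(e1-e2)[[1,0]]),e1,e2)
E
```

```text
111 336.1801801801802 189.85585585585585
[0.55546693 0.30412816 0.052     ] 0.03048751846635689 1.3064091464910152
[0.55546693 0.30412816 0.052     ] 0.030167576531858722 1.3343432880468498
axis nan
pointer 1.586477747596399 [0.547304   0.29656786 0.094     ] [0.54765765 0.27401705 0.094     ]<stdin>:9: RuntimeWarning: Mean of empty slice.
  ret = ret.dtype.type(ret / rcount)
```

Request:
drive_tool([
  [[0,0,0,0.1,0,0,255],[0,0,0,0.2,0,0,255],[0,0,0,0.29,0,0,255],[0,0,0,0.29,0,0,255],[0,0,0,0.29,0,0,255]],
])

```text
clock: 4.05
tcp_pos: [0.5484, 0.2747, 0.0722]
orientation: [0.428, 0.564, 0.427, -0.562]
wrist_force: [-0.1, -0.8, 1.4]
finger_gap: 0.0132
```

```bash
python3 - <<'E'
from h import *
goal((.5475,.2747,.072),-.27)
im=cams.read_camera("wrist");cv2.imwrite("pics/w4.png",cv2.resize(im[140:300,220:420],(750,600),interpolation=cv2.INTER_CUBIC))
p,Rr,s=pose();w=P("wrist");R,t=wristRt(w,p,s["orientation"])
h=cv2.cvtColor(im,cv2.COLOR_BGR2HSV)
m=(((h[:,:,0]<8)|(h[:,:,0]>172))&(h[:,:,1]>110)&(h[:,:,2]>90)).astype(np.uint8);m[:140]=0;m[300:]=0;m[:,:220]=0;m[:,420:]=0
ys,xs=np.nonzero(m);print(len(xs),xs.mean(),ys.mean())
M=onz(w,R,t,(xs.mean(),ys.mean()),.052)
for C in ((.5475,.2747),(.5484,.2748)): print(np.linalg.norm(M[:2]-C),np.arctan2(*(M[:2]-C)[[1,0]]))
E
```

```text
shift [ 0.0002 -0.0009  0.0003] rot [-0.0017 -0.0013 -0.0019] | now pos [0.5484 0.2747 0.0722] yaw -0.272 q6 2.176 clk 4.05 F [-0.1 -0.8  1.4] gap 0.0132
416 319.9855769230769 178.02403846153845
0.0364999805338157 1.325821926796587
0.03619464358997334 1.3492771618021755
```

View pics/w4.png

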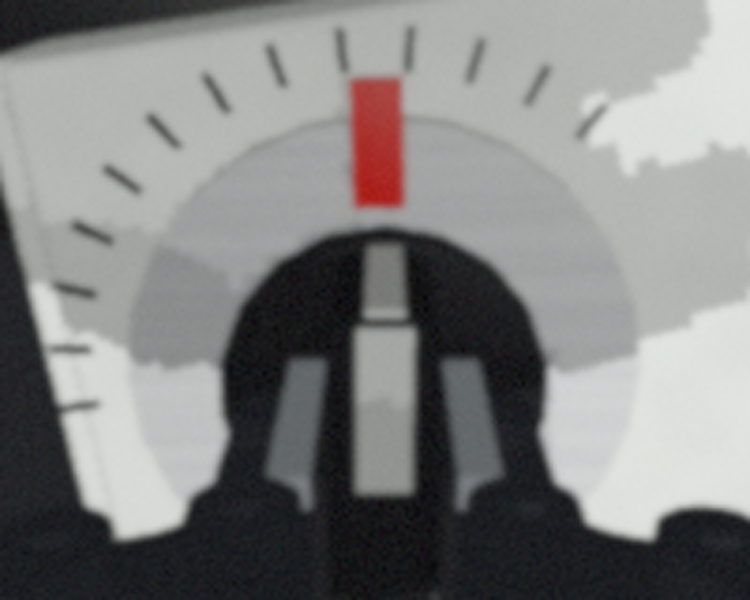

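The pointer is aligned with the red mark, about 0.03 rad past it (mark at crop x 377 against pointer x 385). I'll trim back slightly and release.

Request:
drive_tool([
  [[0,0,0,-0.03,0,0,255],[0,0,0,-0.03,0,0,255],[0,0,0,-0.03,0,0,120],[0,0,0,-0.03,0,0,0],[0,0,0,-0.03,0,0,0]],
])

```text
clock: 4.72
tcp_pos: [0.5484, 0.2747, 0.072]
orientation: [0.436, 0.557, 0.436, -0.556]
wrist_force: [0.5, -0.1, -0.0]
finger_gap: 0.0673
```

Request:
drive_tool([
  [[0,0,0,0,0,0,0],[-0.04,0,0,0,0,0,0],[-0.1,0,0,0,0,0,0],[-0.15,0,0,0,0,0,0],[-0.15,0,0,0,0,0,0]],
])

```text
clock: 5.35
tcp_pos: [0.5506, 0.2756, 0.2274]
orientation: [0.437, 0.561, 0.435, -0.553]
wrist_force: [-0.8, -0.2, -1.3]
finger_gap: 0.0854
```

```bash
python3 - <<'E'
from h import *
goal((.489,-.1785,.25),.131)
p,Rr,s=pose();np.savez("w5.npz",p=p,q=s["orientation"])
im=cams.read_camera("wrist");cv2.imwrite("pics/w5.png",im)
E
```

```text
shift [-0.025   0.0492  0.4555] rot [-0.3729 -0.0045 -0.0108] | now pos [0.5506 0.2756 0.2274] yaw -0.242 q6 2.146 clk 5.35 F [-0.8 -0.2 -1.3] gap 0.0854
```

View pics/w5.png

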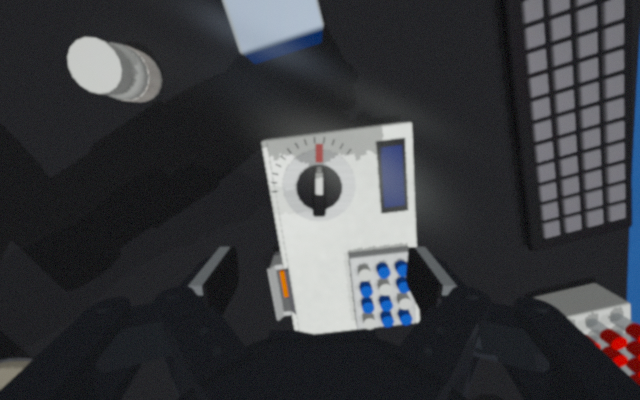

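Dial released, with pointer and mark still collinear at (319,153)–(319,185). Heading for the rack, and checking decoy clearance on the way.

```bash
python3 - <<'E'
from h import *
si=P("side");sc=P("scene")
for px in ((345,535),(520,500),(345,382)): print("side",onz(si,si["R"],si["t"],(310+px[0]/8,130+px[1]/8),0))
for px in ((105,335),(222,365),(300,250),(415,255)): print("scene",onz(sc,sc["R"],sc["t"],(170+px[0]/5.4545,180+px[1]/5.4545),0))
E
```

```text
side [ 0.42459391 -0.11839905  0.        ]
side [ 0.35419927 -0.15058031  0.        ]
side [ 0.42077741 -0.24284243  0.        ]
scene [ 0.35839451 -0.28354063  0.        ]
scene [ 0.42233834 -0.25098826  0.        ]
scene [ 0.36578098 -0.16714241  0.        ]
scene [ 0.41371188 -0.12263885  0.        ]
```

Request:
drive_tool([
  [[-0.025,0.01,0.09,-0.12,0,0,0],[-0.025,0.02,0.18,-0.25,0,0,0],[-0.025,0.03,0.25,-0.37,0,0,0],[-0.025,0.035,0.31,-0.37,0,0,0],[-0.025,0.04,0.35,-0.37,0,0,0]],
])

```text
clock: 6.02
tcp_pos: [0.5082, -0.0342, 0.2463]
orientation: [0.532, 0.469, 0.531, -0.465]
wrist_force: [0.7, -0.9, -0.7]
finger_gap: 0.0851
```

```bash
python3 - <<'E'
from h import *
goal((.489,-.1785,.22),.131)
p,Rr,s=pose();np.savez("w6.npz",p=p,q=s["orientation"])
im=cams.read_camera("wrist");cv2.imwrite("pics/w6.png",im)
E
```

```text
shift [ 0.0258 -0.0377  0.1407] rot [-0.0026 -0.0024 -0.0047] | now pos [ 0.5082 -0.0342  0.2463] yaw 0.128 q6 1.215 clk 6.03 F [ 0.7 -0.9 -0.7] gap 0.0851
```

View pics/w6.png

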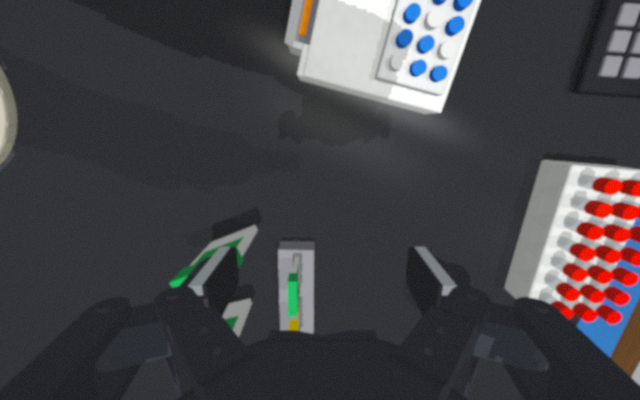

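Request:
drive_tool([
  [[0.02,-0.02,0.06,0,0,0,80],[0.026,-0.038,0.12,0,0,0,80],[0.026,-0.038,0.14,0,0,-0.004,80],[0.026,-0.038,0.14,0,0,-0.004,80],[0.026,-0.038,0.14,0,0,-0.004,80]],
])

```text
clock: 6.7
tcp_pos: [0.4863, -0.1838, 0.2193]
orientation: [0.529, 0.468, 0.53, -0.47]
wrist_force: [-0.3, -0.2, 0.7]
finger_gap: 0.0587
```

```bash
python3 - <<'E'
from h import *
goal((.489,-.1785,.2),.131)
p,Rr,s=pose();np.savez("w7.npz",p=p,q=s["orientation"])
im=cams.read_camera("wrist");cv2.imwrite("pics/w7f.png",im);cv2.imwrite("pics/w7.png",cv2.resize(im[130:290,220:420],(750,600),interpolation=cv2.INTER_CUBIC))
E
```

```text
shift [ 0.0192  0.0033 -0.005 ] rot [-0.0096  0.0003  0.0026] | now pos [ 0.4863 -0.1838  0.2193] yaw 0.121 q6 0.935 clk 6.7 F [-0.3 -0.2  0.7] gap 0.0587
```

View pics/w7.png

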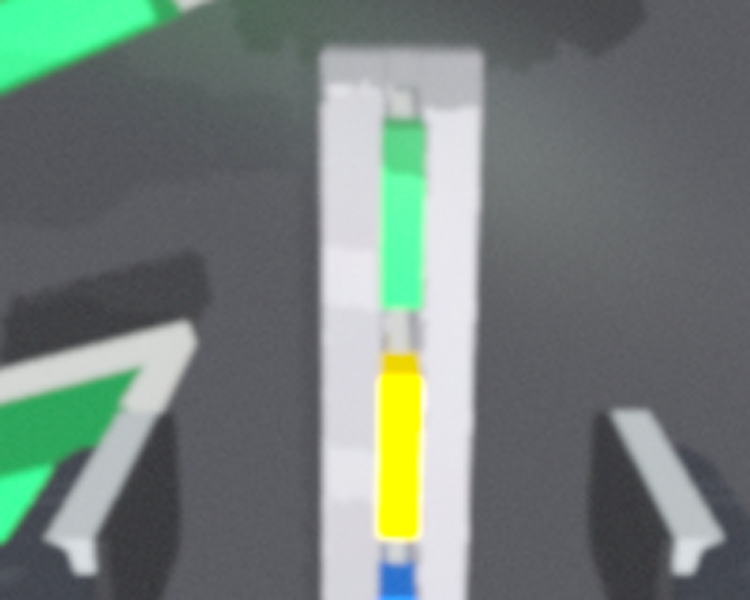

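```bash
python3 - <<'E'
from h import *
w=P("wrist");d=np.load("w7.npz");R,t=wristRt(w,d["p"],d["q"])
c=lambda x,y:(220+x/3.75,130+y/3.75)
a=onz(w,R,t,c(404,175),.086);b=onz(w,R,t,c(402,307),.086);g=(a+b)/2;print(g,np.linalg.norm(a-b),"yaw",np.arctan2(*(a-b)[[1,0]])-np.pi/2)
d6=np.load("w6.npz");R6,t6=wristRt(w,d6["p"],d6["q"])
im=cv2.imread("pics/w6.png");cv2.imwrite("pics/w6c.png",cv2.resize(im[230:340,250:350],(545,600),interpolation=cv2.INTER_CUBIC))
sc,si=P("scene"),P("side")
print(tri([(w,R,t,c(403,241)),(sc,sc["R"],sc["t"],(242.8,223.4)),(si,si["R"],si["t"],(333.7,162.8))]))
for gl in ((g[0],g[1],.056),): goal(gl,.131)
E
```

```text
[ 0.4907864  -0.18618603  0.086     ] 0.03673149966605704 yaw 0.11117664175495023
[ 0.49059107 -0.18199374  0.08515009]
shift [0.1636 0.0042 0.0031] rot [-0.0087  0.0008  0.0021] | now pos [ 0.4866 -0.1835  0.2196] yaw 0.122 q6 0.934 clk 6.75 F [ 0.8 -0.   0.1] gap 0.0583
```

View pics/w6c.png

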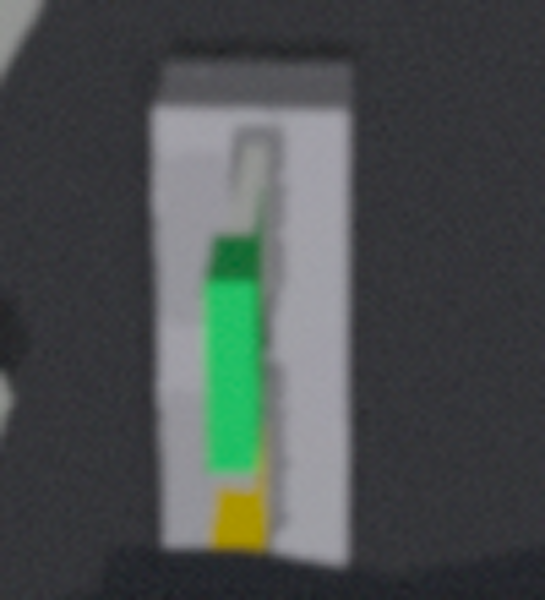

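```bash
python3 - <<'E'
from h import *
w=P("wrist");d6=np.load("w6.npz");R,t=wristRt(w,d6["p"],d6["q"])
c=lambda x,y:(250+x/5.45,230+y/5.45)
a=onz(w,R,t,c(236,279),.086);b=onz(w,R,t,c(232,472),.086);print(a,b,(a+b)/2,np.linalg.norm(a-b),"yaw",np.arctan2(*(a-b)[[1,0]])-np.pi/2)
c6=c(234,375)
d=np.load("w7.npz");R7,t7=wristRt(w,d["p"],d["q"])
c=lambda x,y:(220+x/3.75,130+y/3.75)
a=onz(w,R7,t7,c(404,133),.086);b=onz(w,R7,t7,c(402,307),.086);print(a,b,(a+b)/2,np.linalg.norm(a-b))
print(tri([(w,R,t,c6),(w,R7,t7,c(403,220))]))
# rack axis
a=onz(w,R7,t7,c(402,90),.03);b=onz(w,R7,t7,c(396,590),.03);print("rack yaw",np.arctan2(*(a-b)[[1,0]])-np.pi/2)
a=onz(w,R7,t7,c(322,90),.03);b=onz(w,R7,t7,c(322,590),.03);print("rack yaw L",np.arctan2(*(a-b)[[1,0]])-np.pi/2)
a=onz(w,R7,t7,c(481,110),.03);b=onz(w,R7,t7,c(467,590),.03);print("rack yaw R",np.arctan2(*(a-b)[[1,0]])-np.pi/2)
goal((.490,-.181,.056),.125)
E
```

```text
[ 0.48845624 -0.15532828  0.086     ] [ 0.49259937 -0.20525604  0.086     ] [ 0.49052781 -0.18029216  0.086     ] 0.05009936703445913 yaw 0.08279280626500696
[ 0.48734506 -0.15686687  0.086     ] [ 0.49282404 -0.20443839  0.086     ] [ 0.49008455 -0.18065263  0.086     ] 0.0478860000855507
[ 0.49025885 -0.18036445  0.085007  ]
rack yaw 0.1134480656720187
rack yaw L 0.10510035825121111
rack yaw R 0.11646453087901021
shift [ 0.1636  0.0041 -0.0022] rot [-0.0027  0.0008  0.0021] | now pos [ 0.4866 -0.1835  0.2196] yaw 0.122 q6 0.934 clk 6.75 F [ 0.8 -0.   0.1] gap 0.0583
```

Tag top centre triangulates to (0.490,-0.180,0.085), agreeing with the 86 mm given in the text. Descending.

Request:
drive_tool([
  [[0.05,0.004,-0.0025,-0.007,0,0.002,80],[0.1,0.004,-0.0025,-0.007,0,0.002,80],[0.14,0.004,-0.0025,-0.007,0,0.002,80],[0.163,0.004,-0.0025,-0.007,0,0.002,80],[0.163,0.004,-0.0025,-0.007,0,0.002,80]],
])

```text
clock: 7.38
tcp_pos: [0.4884, -0.1784, 0.0549]
orientation: [0.53, 0.466, 0.533, -0.467]
wrist_force: [-0.3, 0.5, 0.3]
finger_gap: 0.0584
```

```bash
python3 - <<'E'
from h import *
goal((.490,-.1804,.056),.115)
im=cams.read_camera("wrist");cv2.imwrite("pics/w8.png",im)
E
```

```text
shift [-0.0011  0.0013  0.0022] rot [ 0.0164 -0.002   0.0037] | now pos [ 0.4884 -0.1784  0.0549] yaw 0.131 q6 0.935 clk 7.38 F [-0.3  0.5  0.3] gap 0.0584
```

View pics/w8.png

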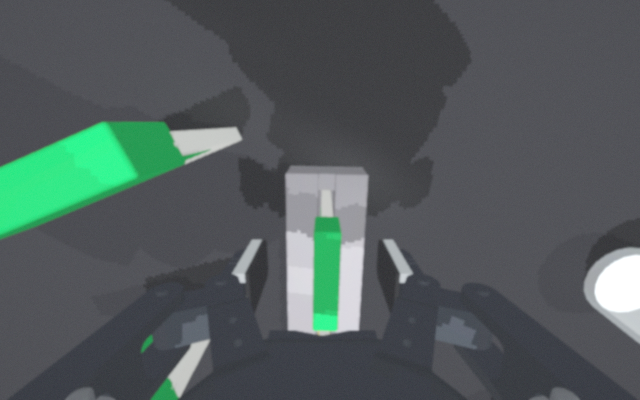

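The tag (327,270) is between the pads, and the left decoy is clear of the finger. Closing.

Request:
drive_tool([
  [[-0.001,0.0015,0.002,0.014,0,0.003,80],[-0.001,0.0015,0.002,0.014,0,0.003,255],[-0.001,0.0015,0.002,0.014,0,0.003,255],[-0.001,0.0015,0.002,0.014,0,0.003,255],[-0.001,0.0015,0.002,0.014,0,0.003,255]],
], squeeze=60)

```text
clock: 8.05
tcp_pos: [0.4914, -0.1814, 0.0581]
orientation: [0.529, 0.47, 0.528, -0.47]
wrist_force: [-1.2, 0.1, 5.7]
finger_gap: 0.0112
```

```bash
python3 - <<'E'
from h import *
goal((.490,-.1804,.156),.115)
E
```

```text
shift [-0.0979 -0.0011 -0.0011] rot [ 0.0019  0.0005 -0.002 ] | now pos [ 0.4914 -0.1814  0.0581] yaw 0.117 q6 0.946 clk 8.05 F [-1.2  0.1  5.7] gap 0.0112
```

Request:
drive_tool([
  [[-0.02,0,0,0,0,0,255],[-0.05,0,0,0,0,0,255],[-0.09,0,0,0,0,0,255],[-0.13,0,0,0,0,0,255],[-0.13,0,0,0,0,0,255]],
])

```text
clock: 8.68
tcp_pos: [0.4931, -0.1824, 0.1913]
orientation: [0.531, 0.471, 0.526, -0.469]
wrist_force: [-0.1, -0.1, -1.7]
finger_gap: 0.0113
```

```bash
python3 - <<'E'
from h import *
goal((.468,.1475,.17),-.113)
for c in ("wrist","side","scene"):
    im=cams.read_camera(c)
    if c=="side": im=cv2.resize(im[90:210,290:410],(600,600),interpolation=cv2.INTER_CUBIC)
    if c=="scene": im=cv2.resize(im[150:290,170:290],(514,600),interpolation=cv2.INTER_CUBIC)
    cv2.imwrite(f"pics/x9{c}.png",im)
E
```

```text
shift [ 0.0201  0.0134 -0.3307] rot [ 0.2298  0.0032 -0.0078] | now pos [ 0.4931 -0.1824  0.1913] yaw 0.117 q6 0.946 clk 8.68 F [-0.1 -0.1 -1.7] gap 0.0113
```

View pics/x9wrist.png

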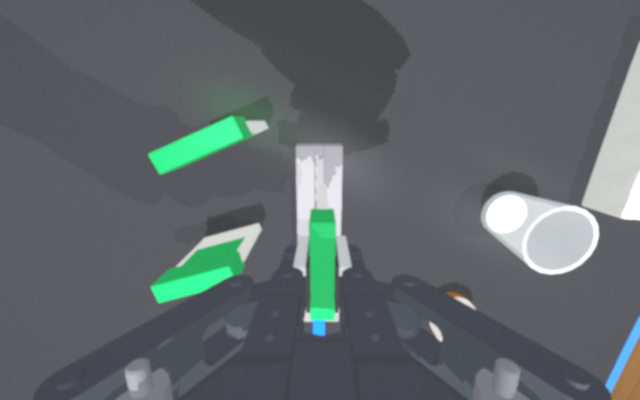

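View pics/x9side.png

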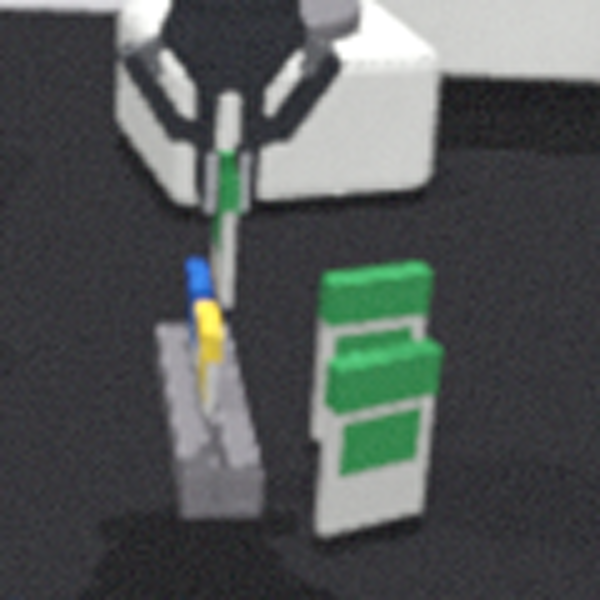

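View pics/x9scene.png

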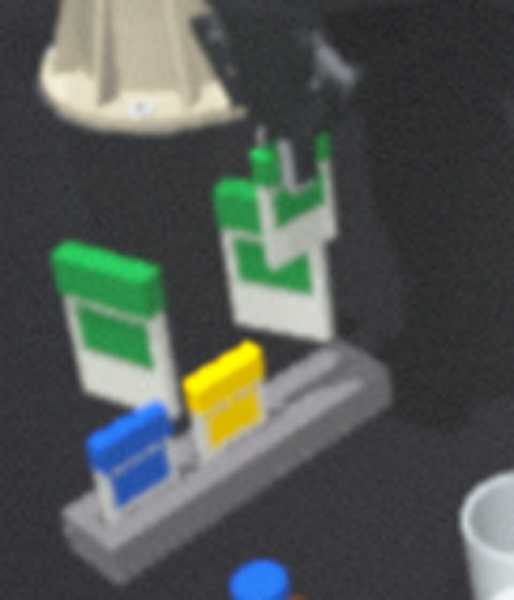

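Tag held upright, with yellow and blue undisturbed. Before inserting, I refine the slot position from several wrist views of the orange pad.

```bash
python3 - <<'E'
from h import *
w=P("wrist");obs=[]
ims=[]
for n,f,box in (("w1","w1",(150,250,145,255)),("w5","w5",(240,330,240,330)),("w6","w6",(0,60,270,340))):
    d=np.load(n+".npz");im=cv2.imread(f"pics/{f}.png");h=cv2.cvtColor(im,cv2.COLOR_BGR2HSV)
    m=((h[:,:,0]>8)&(h[:,:,0]<25)&(h[:,:,1]>150)&(h[:,:,2]>120));k=np.zeros_like(m);k[box[0]:box[1],box[2]:box[3]]=1;m&=k
    ys,xs=np.nonzero(m);R,t=wristRt(w,d["p"],d["q"])
    px=(xs.mean(),ys.mean());print(n,len(xs),np.round(px,1),onz(w,R,t,px,.024))
    r=cv2.minAreaRect(np.c_[xs,ys].astype(np.float32));bx=cv2.boxPoints(r);W=np.array([onz(w,R,t,b,.024) for b in bx]);print(W[:,:2].round(4).tolist())
    if n!="w6": obs.append((w,R,t,px))
print(tri(obs))
a=cv2.imread("pics/w5.png");cv2.imwrite("pics/w5s.png",cv2.resize(a[245:335,255:315],(400,600),interpolation=cv2.INTER_CUBIC))
E
```

```text
w1 207 [201.  192.4] [0.46734295 0.14550857 0.024     ]
[[0.4608, 0.125], [0.4662, 0.1673], [0.4737, 0.1657], [0.4684, 0.1232]]
w5 116 [283.6 283.2] [0.46502491 0.14665261 0.024     ]
[[0.4644, 0.1668], [0.4704, 0.1665], [0.4657, 0.126], [0.4595, 0.1263]]
w6 219 [305.2  16.9] [0.46625712 0.14360516 0.024     ]
[[0.4606, 0.1254], [0.4648, 0.1609], [0.4715, 0.1606], [0.4675, 0.1251]]
[0.4677223  0.15084881 0.03297373]
```

View pics/w5s.png

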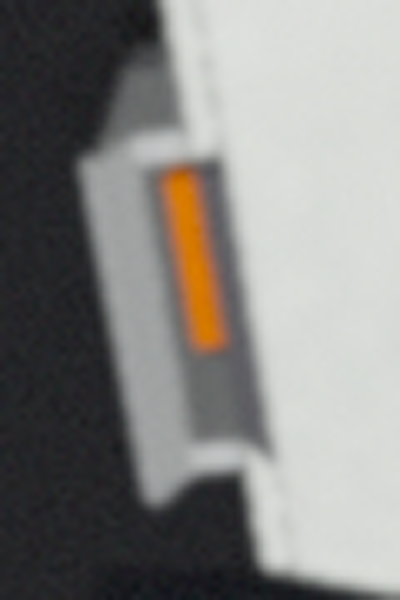

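Request:
drive_tool([
  [[0,0.0,-0.05,0.05,0,0,255],[0,0.005,-0.11,0.1,0,0,255],[0,0.008,-0.17,0.16,0,0,255],[0.005,0.012,-0.23,0.23,0,0,255],[0.01,0.013,-0.29,0.23,0,-0.008,255]],
])

```text
clock: 9.45
tcp_pos: [0.4683, 0.1102, 0.1754]
orientation: [-0.468, -0.525, -0.473, 0.53]
wrist_force: [0.6, -0.9, -1.1]
finger_gap: 0.0112
```

```bash
python3 - <<'E'
from h import *
goal((.468,.147,.128),-.113)
E
```

```text
shift [ 0.0475 -0.004  -0.0365] rot [-0.001   0.0006  0.0098] | now pos [0.4683 0.1102 0.1754] yaw -0.114 q6 1.748 clk 9.45 F [ 0.6 -0.9 -1.1] gap 0.0112
```

Request:
drive_tool([
  [[0.005,-0.004,-0.025,0,0,0.01,255],[0.03,-0.004,-0.0365,0,0,0.01,255],[0.047,-0.004,-0.0365,0,0,0.01,255],[0.047,-0.004,-0.0365,0,0,0.01,255],[0.047,-0.004,-0.0365,0,0,0.01,255]],
])

```text
clock: 10.07
tcp_pos: [0.4678, 0.1468, 0.1282]
orientation: [-0.471, -0.527, -0.471, 0.528]
wrist_force: [-0.1, -0.0, 0.1]
finger_gap: 0.0107
```

```bash
python3 - <<'E'
from h import *
goal((.468,.147,.100),-.113)
im=cams.read_camera("wrist");cv2.imwrite("pics/w10.png",im)
im=cams.read_camera("side");cv2.imwrite("pics/s10.png",cv2.resize(im[170:270,290:390],(600,600),interpolation=cv2.INTER_CUBIC))
E
```

```text
shift [ 0.0282  0.0002 -0.0003] rot [-0.0014  0.0009  0.0008] | now pos [0.4678 0.1468 0.1282] yaw -0.114 q6 1.826 clk 10.07 F [-0.1 -0.   0.1] gap 0.0107
```

View pics/w10.png

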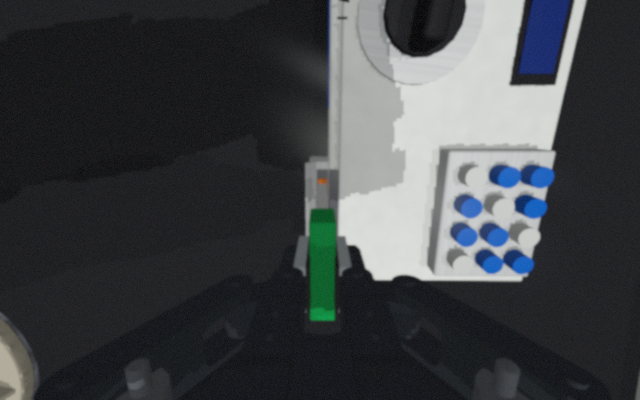

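View pics/s10.png

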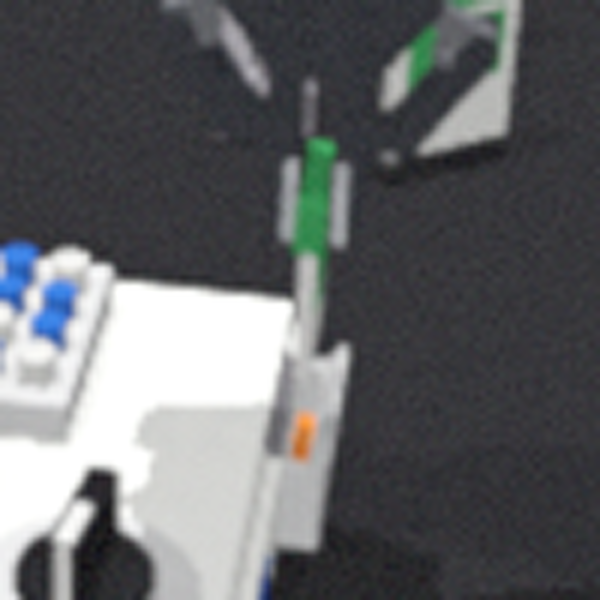

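The tag plate is directly over the slot: it lines up with the orange pad in the wrist view (322,180), and in the side view it sits between lip and body. Descending in steps.

Request:
drive_tool([
  [[0.01,0,0,0,0,0.001,255],[0.02,0,0,0,0,0.001,255],[0.03,0,0,0,0,0.001,255],[0.038,0,0,0,0,0.001,255],[0.043,0,0,0,0,0.001,255]],
])

```text
clock: 10.8
tcp_pos: [0.4681, 0.1467, 0.0852]
orientation: [0.471, 0.528, 0.47, -0.528]
wrist_force: [-0.2, 0.6, -0.9]
finger_gap: 0.0109
```

```bash
python3 - <<'E'
from h import *
goal((.468,.147,.066),-.113)
print(readout.get_state()["ft_torque"])
im=cams.read_camera("side");cv2.imwrite("pics/s11.png",cv2.resize(im[170:270,290:390],(600,600),interpolation=cv2.INTER_CUBIC))
E
```

```text
shift [ 0.0192 -0.0002 -0.0003] rot [-0.0015  0.0007 -0.0011] | now pos [0.4681 0.1467 0.0852] yaw -0.115 q6 1.826 clk 10.8 F [-0.2  0.6 -0.9] gap 0.0109
[-0.0167329   0.00548337  0.03558064]
```

View pics/s11.png

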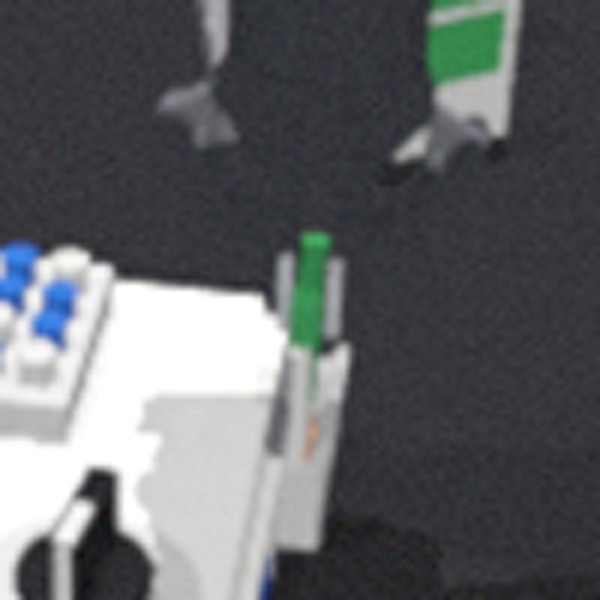

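The tag is inside the slot with no side force. Pressing down onto the pad.

Request:
drive_tool([
  [[0.004,0,0,0,0,0,255],[0.008,0,0,0,0,0,255],[0.011,0,0,0,0,0,255],[0.013,0,0,0,0,0,255],[0.013,0,0,0,0,0,255]],
])

```text
clock: 11.48
tcp_pos: [0.4681, 0.1467, 0.0721]
orientation: [0.471, 0.528, 0.47, -0.528]
wrist_force: [-0.8, 0.0, 4.2]
finger_gap: 0.0113
```

Request:
drive_tool([
  [[0.001,0,0,0,0,0,255],[0.002,0,0,0,0,0,255],[0.003,0,0,0,0,0,255],[0.003,0,0,0,0,0,255],[0.003,0,0,0,0,0,255]],
])

```text
clock: 12.1
tcp_pos: [0.4681, 0.1467, 0.0694]
orientation: [0.471, 0.528, 0.47, -0.528]
wrist_force: [-1.5, -0.1, 7.0]
finger_gap: 0.0109
```

Spring is compressing (4.2 to 7.0 N). A bit further to reach the stop.

Request:
drive_tool([
  [[0.001,0,0,0,0,0,255],[0.002,0,0,0,0,0,255],[0.002,0,0,0,0,0,255],[0.002,0,0,0,0,0,255],[0.002,0,0,0,0,0,255]],
])

```text
clock: 12.72
tcp_pos: [0.4682, 0.1467, 0.068]
orientation: [0.471, 0.528, 0.47, -0.528]
wrist_force: [-3.1, -0.2, 7.9]
finger_gap: 0.0112
```

Request:
drive_tool([
  [[0.001,0,0,0,0,0,255],[0.002,0,0,0,0,0,255],[0.002,0,0,0,0,0,255],[0.002,0,0,0,0,0,255],[0.002,0,0,0,0,0,255]],
])

```text
clock: 13.35
tcp_pos: [0.4685, 0.1468, 0.0679]
orientation: [0.471, 0.528, 0.47, -0.527]
wrist_force: [-5.6, -1.4, 18.1]
finger_gap: 0.011
```

```bash
python3 - <<'E'
from h import *
goal((.468,.147,.066),-.113)
print(readout.get_state()["ft_torque"])
im=cams.read_camera("side");cv2.imwrite("pics/s12.png",cv2.resize(im[200:300,260:360],(600,600),interpolation=cv2.INTER_CUBIC))
im=cams.read_camera("wrist");cv2.imwrite("pics/w12.png",im)
E
```

```text
shift [ 0.0019 -0.0005 -0.0002] rot [-0.0014  0.0003 -0.0031] | now pos [0.4685 0.1468 0.0679] yaw -0.114 q6 1.826 clk 13.35 F [-5.6 -1.4 18.1] gap 0.011
[-0.20012768  1.50312474 -0.03938004]
```

View pics/s12.png

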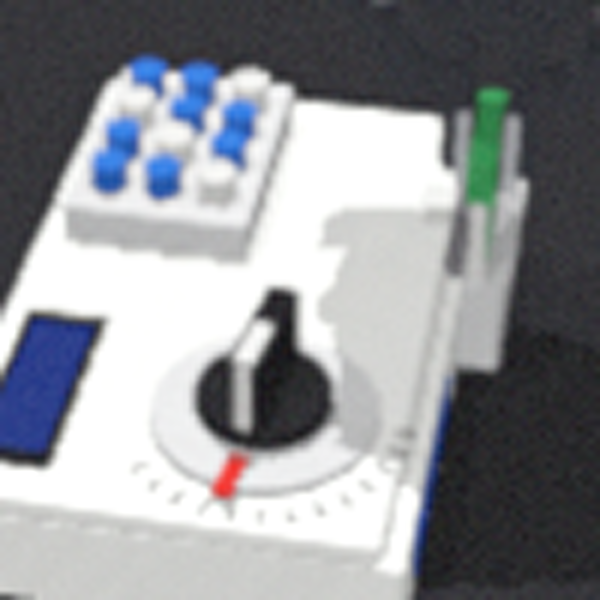

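View pics/w12.png

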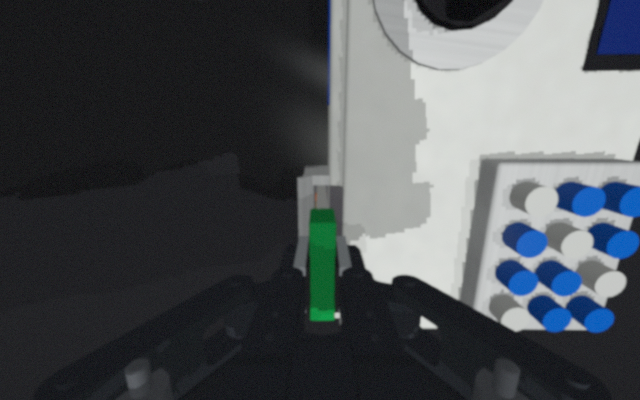

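Force jumped from 7.9 to 18 N with no further travel (TCP z 0.0679), so the pad is on its stop. The dial pointer still leads to the red mark. I'll hold for 0.6 s at slightly reduced push.

Request:
drive_tool([
  [[0.0015,0,0,0,0,0,255],[0.0015,0,0,0,0,0,255],[0.0015,0,0,0,0,0,255],[0.0015,0,0,0,0,0,255],[0.0015,0,0,0,0,0,255]],
])

```text
clock: 14.08
tcp_pos: [0.4684, 0.1468, 0.0679]
orientation: [0.472, 0.529, 0.47, -0.527]
wrist_force: [-6.7, -1.5, 18.2]
finger_gap: 0.0107
```

```bash
python3 - <<'E'
from h import *
goal((.468,.147,.066),-.113)
d=np.load("w5.npz");w=P("wrist");R,t=wristRt(w,d["p"],d["q"]);im=cv2.imread("pics/w5.png")
h=cv2.cvtColor(im,cv2.COLOR_BGR2HSV);m=(((h[:,:,0]<8)|(h[:,:,0]>172))&(h[:,:,1]>100)&(h[:,:,2]>80));m[:130]=0;m[180:]=0;m[:,:290]=0;m[:,350:]=0
ys,xs=np.nonzero(m);M=onz(w,R,t,(xs.mean(),ys.mean()),.052)
print("mark ang",np.arctan2(*(M[:2]-np.array([.5475,.2747]))[[1,0]]), xs.mean(),ys.mean())
cv2.imwrite("pics/w5d.png",cv2.resize(im[135:225,270:370],(660,594),interpolation=cv2.INTER_CUBIC))
E
```

```text
shift [ 0.0019 -0.0004 -0.0002] rot [-0.0013  0.0002 -0.0039] | now pos [0.4684 0.1468 0.0679] yaw -0.114 q6 1.826 clk 14.07 F [-6.7 -1.5 18.2] gap 0.0107
mark ang 1.3218558219749301 318.9642857142857 152.86904761904762
```

View pics/w5d.png

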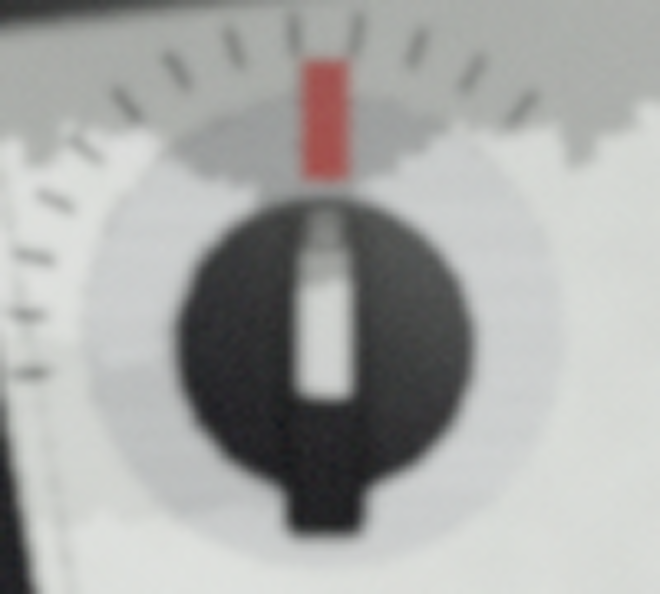

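Pointer and red mark are collinear (both at crop x≈325), and the tag is steady at 18 N on the stop. Handing in.

```bash
python3 - <<'E'
from workcell import env, readout
print(env.hand_in());s=readout.get_state();print(s["clock"],s["tcp_pos"],s["wrist_force"],s["finger_gap"])
E
```

```text
the job is handed in; nothing more can be done
None
the job is handed in; nothing more can be done
```

I turned the dial to the red mark. I then took the small green tag from the rack, pushed it down behind the lip and handed in at about 14 s while still gripping and pressing it. The hand-in gives no verdict, so what follows is from my own checks.

- **Dial:** I turned it about 1.07 rad clockwise. After release, the wrist camera showed the pointer and mark in line within about 0.03 rad, against the 0.14 rad limit. The side view during the press still showed them lined up.
- **Tag:** The grip stayed closed on it at about 11 mm. The push force rose to about 8 N as the spring compressed, then jumped to 18 N with no further travel. It stopped at the height expected for a tag pressed fully home, and the force held steady for another 0.6 s.
- **Side force:** While pressing on the stop, a sideways force of about 6 N built up, towards the robot. In the last side picture the tag still looked upright behind the lip.
- **Measurements that disagreed:** My estimates of the slot position from different views differed by 2–3 mm. I used an average with a small correction, and the tag went in freely.
- **Other things:** The yellow and blue tags looked undisturbed in pictures taken after I lifted the green tag out. I saw no contact with the large green look-alikes or anything else on the bench.

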